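# Slide the drip-cup carrier round the bent rod until the catch takes it

### The arm

A 6-joint arm with a two-finger parallel gripper is mounted at the origin on the work surface. World frame = base frame: x ahead of the robot, y to its left, z up, the work surface at z = 0. Lengths are in m, angles in rad, forces in N, time in s.
With the tool pointing down it reaches from about 0.3 to 0.75 m from the base axis. Payload 8.5 kg.
Tool frame: the origin (TCP) lies midway between the tips of the shut fingers; the grasp point (between the pads) lies 19 mm behind it; z points along the fingers, y is the direction in which the jaws open and shut (so a half turn about z gives the same grasp; the last joint's range is limited). The gripper opens to 85 mm and grips with 20 to 120 N. Pads are 22 mm wide; open, the fingers measure 114 mm over their backs; the gripper's body (76 mm by 85 mm) begins 54 mm behind the grasp point. The pads swing forward as they close: fully open they stand 13 mm farther back than shut.
Start: joints at [0.962, 0.381, 1.297, -0, 1.464, -0.215], TCP at [0.211, 0.508, 0.231] pointing down, gripper open.
Joint ranges: [-3.11, 3.11], [-0.89, 2.33], [0.22, 2.48], [-1.42, 4.56], [0.17, 2.85], [-2.88, 2.88]. Speed limits (rad/s): [2.39, 2.39, 3.14, 3.14, 3.14, 3.14].

### API

Orientations are given as a unit quaternion [x, y, z, w].
In Python, from plant import bot gives the robot as it stands.
- The arm moves only by the tool jog_arm, never from a script. Its argument "deltas" is a list of rows, each an object of numbers: "dx", "dy", "dz": the shift along the tool's x, y, z in mm; "ax", "ay", "az": the turn, a rotation vector about the tool's x, y, z in degrees; "grip": the finger opening in mm, from 0 to 85.4. A call has 1 to 12 rows; each row shifts and turns the pose as measured when the row begins, along the tool's axes as they then stand; what a row does not reach is not made up. A row lasts 1/12 s, in which the tool goes at most 41.7 mm and 7.16 degrees, less where a joint would pass 70% of its speed; a pose out of reach is approached as far as the arm can. A call with a gripper value outside its range is refused whole. The fingers move at their own pace and stop on an object; "grip_force" is the grip in N (left out, the last holds). Time passes only in rows, so rows that do not move let the fingers close. It gives the time, the measured TCP pose, the force and the opening at its end, in the units of the state.
- bot.read_state(): the state, without advancing time (a new reading comes with each control period).
- bot.read_camera(name): name is "scene" or "side" or "wrist"; returns a dict with "img" (420x560x3 uint8, red, green, blue), "K" (3x3 intrinsics, pixels), "view" (4x4, takes a point from world to camera coordinates). Camera axes: x right, y up, looking along -z (the intrinsics and any distortion apply to the point x, -y, -z); pixel columns grow to the right and rows downward; lengths in m; the calibration is good to about 2 mm. A picture is of the moment at which its call begins. There is no depth.
- bot.sign_off(): hands the job in, once; it reports no verdict.
The state is a dict: "time_s": time; "joint_positions": joint angles; "qvel": joint speeds; "effort": joint torques, N m; "eef_pos": TCP position; "tcp_rot": TCP orientation; "wrist_force": force on the tool from outside, world axes, zero at the start; "moment": the same for the moment, N m; "opening": finger opening in m.
Only numpy, scipy, OpenCV 4.12 (cv2) and the standard library are available. Lean on these libraries where they do the work, as an engineer would, in place of code of your own. Each camera call takes 0.05 s, during which the arm holds its last target. There are 200 camera calls.

### The job

Take the blue drip-cup carrier by its wooden fin and slide it along the steel guide rod, turning it with the bend, until it is fully home against the red buffer and the brass spring catch has snapped shut behind it; then let go. The rod was bent by hand, so feel your way gently without forcing the carrier against it, keep the cup upright, and leave the pot, jar and brush alone.

Things in the scene. Friction and masses are not known exactly. Their poses are not given: they have to be found in the camera images.
- carrier_grip (a point): Centre of the carrier's wooden grip fin, 42 mm above its bore axis. Fin 24 long (x, along the rod) x 12 thick (y) x 45 mm high (z), its top 59 mm above the bore axis. x along the bore towards the bend, z up.
- carrier_bore (a point): Centre of the bore of the loose drip-cup carrier (250 g), which starts on the rod's straight run: a blue block 26 long (x) x 30 x 30 mm, bored 16 mm along x. The fin stands on top, a copper cup 52 mm wide hangs below, foot 66 mm under the bore axis. At rest the bore axis hangs 2 mm below the rod axis. x, z as carrier_grip.
- stand: Fixed stand of the 12 mm steel guide rod. Origin under the post, on the table; z up, x along the straight run. Rod axis 130 mm above the table. Rod as drawn, in this frame: straight along +x to x = 150 mm; then a level arc towards +y, radius 140 mm, 70 degrees (centre x 150, y 140 mm); then a straight end run of 89 mm in the 70-degree direction, with catch, buffer and stop.
- bend_start (a point): Point on the rod axis where the arc starts (x 150 mm on the stand; axes as the stand's). Bent by hand: all beyond is rigid and of the drawn shape, but stands swung about this point, sideways by up to 0.15 rad either way and up or down (about the stand's y) by up to 0.06 rad, unmeasured: up to 30 mm off at the end. Strain over 15 N between carrier and rod spoils the rod.
- catch (a joint): Brass leaf catch at rod height on the bend's outer side, its bracket 40 mm out from the rod axis; tip 30 mm past the end of the arc, 6 mm into the carrier's path. Rad: 0 sprung in, about 0.15 or more while the carrier passes and holds it aside, 0 again behind it. Passing catch and buffer takes about 5 to 8 N.
- buffer (a joint): Red spring buffer on the rod, face 51 mm past the end of the arc (steel stop collar at 73 mm). In m: 0 out, 0.014 fully in, about 0.005 when the carrier is home and held by the catch (bore centre then 43 mm past the end of the arc). Push to about 0.008 so that the catch snaps in behind.
- wax_pot: Dark steel wax pot, 100 mm wide, 70 mm high, on the table outside the rod; leave it. Origin under its centre.
- dye_jar: Amber jar with black cap, 60 mm wide, 80 mm high, on the table; leave it. Origin under its centre.
- wax_brush: Brush, 180 mm, lying on the table; leave it. Origin at its middle.
Mind the look-alikes: they are no part of the job. What is shaped like the part that bears carrier_grip but purple or turquoise is not meant.

How it is judged:
By the outcome, as a careful person would: the job done as asked, in the order asked, and still so for the second after the job is handed in, with the robot touching nothing.
It also fails if it takes over 61 s, if anything falls off the work surface, if the arm or the gripper's body presses on something with over 40 N, if the wrist force passes 120 N, or if a joint passes its speed limit or range.

## Working session

There is one attempt and no reset: what is moved stays moved. The work goes in short steps, Python scripts to look and compute and a tool call to move; the robot and the scene stay as the last step left them, time stands still between calls to the robot, and variables do not carry over. Pictures are saved under pics/ and viewed, about 8 in all and at most 12, crops included, and the job is handed in when it is done.

Besides the shell and the picture viewer there is one more tool, called after "Emit:" by a JSON object that holds its "op" and its "data". jog_arm: Moves the arm, as the interface text tells. Its arguments: {"type":"object","properties":{"deltas":{"type":"array"},"grip_force":{"type":"number"}},"required":["deltas"]}

```bash
ls; mkdir -p pics; cat > h.py <<'E'
import numpy as np,cv2
from plant import bot
def snap(n,f):
    c=bot.read_camera(n); cv2.imwrite('pics/'+f+'.png',c['img'][:,:,::-1]); np.savez('pics/'+f,**{k:np.array(c[k]) for k in('img','K','view')}); return c
def proj(c,p):
    p=np.atleast_2d(p);q=(c['view'][:3,:3]@p.T).T+c['view'][:3,3]; q=q*[1,-1,-1]; u=(c['K']@q.T).T
    return u[:,:2]/u[:,2:]
def ray(c,u,v):
    R=c['view'][:3,:3];o=-R.T@c['view'][:3,3]; d=np.linalg.inv(c['K'])@[u,v,1]; return o,R.T@(d*[1,-1,-1])
def atz(c,u,v,z):
    o,d=ray(c,u,v); return o+d*(z-o[2])/d[2]
def tri(*l):
    A=0;b=0
    for c,u,v in l:
        o,d=ray(c,u,v);d=d/np.linalg.norm(d);P=np.eye(3)-np.outer(d,d);A=A+P;b=b+P@o
    return np.linalg.solve(A,b)
def load(f): return dict(np.load('pics/'+f+'.npz'))
E
python3 - <<'E'
from h import *
for n in('scene','side'):
    c=snap(n,n+'0');print(c.keys(),c['K'],c['view'])
a=[load('scene0')['img'],load('side0')['img']]
print(bot.read_state())
E
```

```text
pics
dict_keys(['img', 'K', 'view']) [[474.78430467   0.         280.62055408]
 [  0.         474.78430467 204.60800739]
 [  0.           0.           1.        ]] [[ 1.88242990e-03  9.99998198e-01 -2.47263478e-04  2.03067036e-02]
 [-5.88557823e-01  1.30782236e-03  8.08454067e-01  2.74729780e-01]
 [ 8.08452934e-01 -1.37632925e-03  5.88559224e-01 -1.47598985e+00]
 [ 0.00000000e+00  0.00000000e+00  0.00000000e+00  1.00000000e+00]]
dict_keys(['img', 'K', 'view']) [[467.08576648   0.         281.20285762]
 [  0.         467.08576648 209.64262262]
 [  0.           0.           1.        ]] [[-0.73891486 -0.6737136  -0.01071498  0.45661993]
 [ 0.47820202 -0.53555236  0.69606501 -0.39476141]
 [-0.4746869   0.50920885  0.7178988  -0.65836424]
 [ 0.          0.          0.          1.        ]]
{'time_s': 0.1, 'joint_positions': array([ 9.61666704e-01,  3.81142890e-01,  1.29816287e+00,  1.30630845e-05,
        1.46362697e+00, -2.15311064e-01]), 'qvel': array([ 5.15040473e-05, -9.39073071e-04, -1.39936443e-03, -1.46647955e-03,
       -1.67589942e-03, -1.20645034e-03]), 'effort': array([ 4.19221848e-03, -4.49219441e+01, -2.31657976e+01, -1.07460269e-04,
        3.65089378e-03, -1.23422475e-05]), 'eef_pos': array([0.21089298, 0.50767194, 0.23077332]), 'tcp_rot': array([ 1.95639920e-01,  9.80675569e-01, -6.11311482e-04, -2.74397609e-04]), 'wrist_force': array([1.1390805 , 0.02729085, 0.17065445]), 'moment': array([ 0.02146845, -0.02426961, -0.02848501]), 'opening': 0.08561347643159202}
```

View pics/scene0.png

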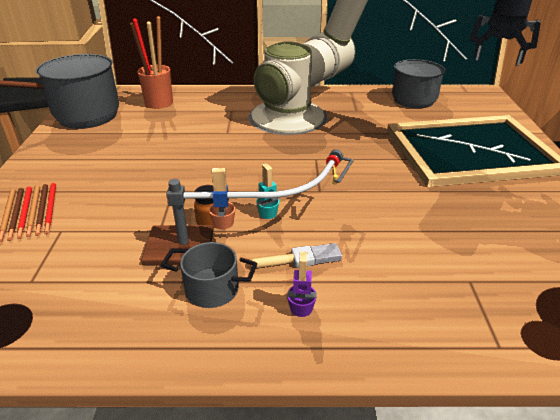

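View pics/side0.png

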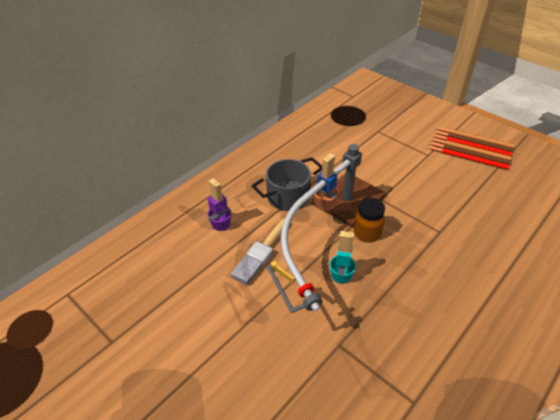

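Scene view: the post top is at (176,190), the blue carrier at (220,198) with its fin at (219,178), and the red buffer at (335,158). Side view: the carrier is at (328,182), the buffer at (306,290) and the post at (352,155). I'll fit the rod model to both pictures.

```bash
cat > fit.py <<'E'
from h import *
from scipy.optimize import least_squares
from scipy.spatial import cKDTree
from scipy.spatial.transform import Rotation as R
def curve(p,s):  # p: x0,y0,yaw,side,pitch ; s arclength from post (m) -> world pts, tangents
    s=np.atleast_1d(s);L=.14*np.radians(70);u=np.clip(s-.15,0,L)/.14;e=np.clip(s-.15-L,0,None)
    q=np.c_[.14*np.sin(u)+e*np.cos(u),.14*(1-np.cos(u))+e*np.sin(u),0*u]
    t=np.c_[np.cos(u),np.sin(u),0*u]
    sw=R.from_euler('zy',[p[3],p[4]]).as_matrix() if 0 else R.from_euler('ZY',[p[3],p[4]]).as_matrix()
    st=(s<.15)
    q=q@sw.T;t=t@sw.T; q[st]=np.c_[s-.15,0*s,0*s][st];t[st]=[1,0,0]
    q=q+[.15,0,.13]; Y=R.from_euler('z',p[2]).as_matrix()
    return q@Y.T+[p[0],p[1],0],t@Y.T
END=.15+.14*np.radians(70)
if __name__=='__main__':
    cs=[load('scene0'),load('side0')]
    roi=[(185,152,345,205),(275,150,360,310)]
    P=[]
    for c,r in zip(cs,roi):
        im=c['img'];hsv=cv2.cvtColor(im,cv2.COLOR_RGB2HSV)
        m=((hsv[...,1]<50)&(hsv[...,2]>135)).astype(np.uint8);k=np.zeros_like(m);k[r[1]:r[3],r[0]:r[2]]=1;m&=k
        n,l,st,_=cv2.connectedComponentsWithStats(m)
        for i in range(1,n):
            if st[i,4]<25: m[l==i]=0
            else: print(st[i])
        v,u=np.nonzero(m);P.append(np.c_[u,v]+0.0)
        cv2.imwrite('pics/m%d.png'%len(P),m*255)
    s=np.linspace(.0,END+.05,500)
    post=[(176,186),(352,152)]
    def f(p):
        X,_=curve(p,s);o=[]
        for c,q in zip(cs,P):
            C=proj(c,X);i=cKDTree(C).query(q)[1];d=(q-C[i]);o.append(d.ravel())
        return np.concatenate(o)
    # init
    a=atz(cs[0],176,190,.13);b=atz(cs[0],220,195,.13);yaw=np.arctan2(b[1]-a[1],b[0]-a[0])
    best=None
    # buffer position pinning
    buf=tri((cs[0],335,158),(cs[1],306,290));print('buf tri',buf,a,yaw)
    def g(p):
        X,_=curve(p,[END+.055]);return np.concatenate([f(p)/8,(X[0]-buf)/.004*1.0, (np.array(p[:2])-a[:2])/.008])
    r=least_squares(g,[a[0],a[1],yaw,0,0],loss='soft_l1',x_scale=[.01,.01,.05,.05,.05])
    p=r.x;print(p,'rms',np.sqrt(np.mean(f(p)**2)))
    np.save('p.npy',p)
    print(curve(p,[0,.15,END,END+.043,END+.055]))
    X,_=curve(p,np.linspace(0,END+.07,60))
    out=[]
    for c,r,i in zip(cs,roi,(0,1)):
        im=cv2.resize(c['img'][:,:,::-1],None,fx=4,fy=4,interpolation=cv2.INTER_CUBIC)
        for u in proj(c,X): cv2.circle(im,tuple(int(v*4+2) for v in u),2,(255,0,255),-1)
        x0,y0,x1,y1=[(165,140,365,230),(215,140,395,320)][i]
        im=im[y0*4:y1*4,x0*4:x1*4]; out.append(im)
    cv2.imwrite('pics/o0.png',out[0]); cv2.imwrite('pics/o1.png',cv2.resize(out[1],None,fx=.83,fy=.83))
E
python3 fit.py
```

```text
[227 160 107  37 622]
[185 192  28   6 140]
[334 160  16  12  74]
[281 180  44 106 699]
[304 290   8   7  40]
[312 303   7   7  41]
buf tri [0.47597324 0.09510231 0.12975935] [ 0.5969439  -0.22336811  0.13      ] 1.3763785150624646
[ 0.61474679 -0.19476812  1.59441186  0.05735941  0.06607247] rms 1.723160356894855
(array([[ 0.61474679, -0.19476812,  0.13      ],
       [ 0.61120479, -0.04480995,  0.13      ],
       [ 0.50877149,  0.0785788 ,  0.12131403],
       [ 0.46731011,  0.08993713,  0.12034302],
       [ 0.4557395 ,  0.0931069 ,  0.12007204]]), array([[-0.02361333,  0.99972117,  0.        ],
       [-0.08070998,  0.99454848, -0.06602441],
       [-0.96421799,  0.26414719, -0.02258168],
       [-0.96421799,  0.26414719, -0.02258168],
       [-0.96421799,  0.26414719, -0.02258168]]))
```

View pics/o0.png

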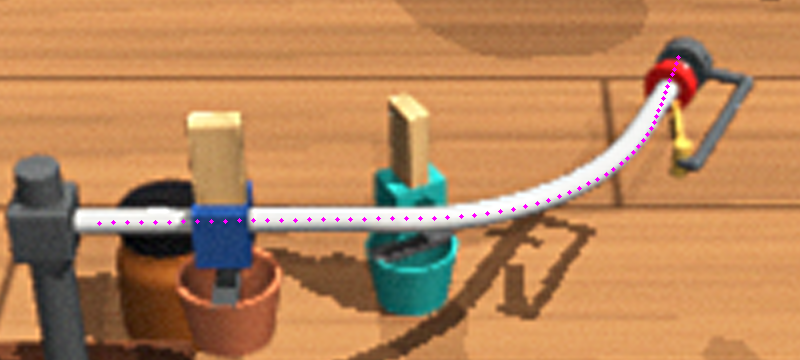

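View pics/o1.png

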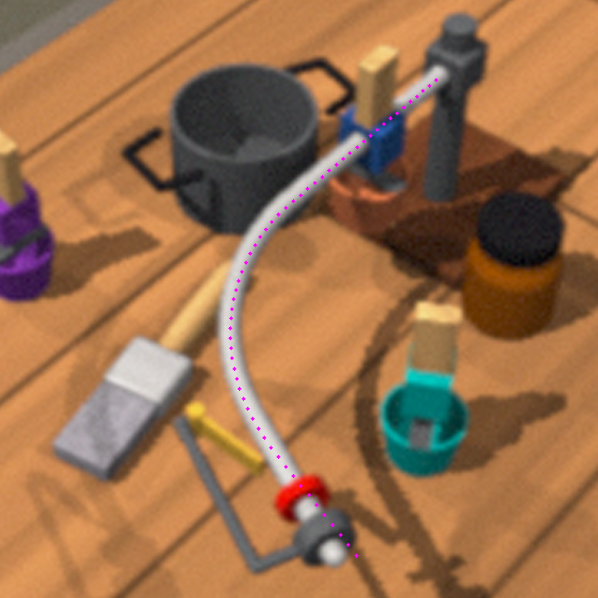

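```bash
cat > fit2.py <<'E'
from fit import *
cs=[load('scene0'),load('side0')]
A=np.array([(100,220),(170,220),(300,218),(380,217),(450,213),(500,207),(540,195),(580,173),(620,140),(655,100)])/4+[165-.4,140-.4]
B=np.array([(440,76),(405,105),(355,145),(310,178),(270,215),(240,260),(230,310),(236,360),(250,402),(268,440),(287,472)])/3.32+[215-.4,140-.4]
key=[(0,(42,222),0),(0,(683,66),.0735),(1,(457,65),0),(1,(318,527),.0735),(1,(335,553),.089)]
s=np.linspace(0,END+.06,600)
def f(z):
    p=z[:5];X,_=curve(p,s);o=[]
    for i,(c,q) in enumerate(zip(cs,(A,B))):
        C=proj(c,X)+z[5+2*i:7+2*i];o.append((q-C[cKDTree(C).query(q)[1]]).ravel())
    for i,uv,e in key:
        uv=np.array(uv)/(4,3.32)[i]+[(165,215)[i]-.4,140-.4]
        o.append((proj(cs[i],curve(p,[END+e if e else 0])[0])[0]+z[5+2*i:7+2*i]-uv)*(.5))
    o.append(z[5:]/1.0); return np.concatenate(o)
r=least_squares(f,list(np.load('p.npy'))+[0]*4,x_scale=[.01,.01,.05,.05,.05,1,1,1,1],loss='soft_l1')
z=r.x;print(z.round(4));res=f(z);n=2*len(A)+2*len(B);print('rms line',np.sqrt(np.mean(res[:n]**2)));print('keys',res[n:-4].round(2)*2)
J=r.jac;print('sd',(np.sqrt(np.diag(np.linalg.inv(J.T@J)))*.5).round(4))
np.save('p.npy',z[:5]);print(curve(z[:5],[0,.15,END,END+.043,END+.089]))
# carrier fin: top centre scene ~ (216,116)/4 ; side (381,52)/3.32
print('fin top',tri((cs[0],216/4+165-z[5],117/4+140-z[6]),(cs[1],382/3.32+215-z[7],54/3.32+140-z[8])))
E
python3 fit2.py
```

```text
[ 0.6147 -0.2168  1.5779 -0.0604  0.02   -0.9517 -0.7612 -0.7819  0.2282]
rms line 0.38346561460612033
keys [ 1.74 -0.6  -0.6  -1.22 -0.8  -0.4   0.78 -0.52  0.22 -0.66]
sd [0.0014 0.     0.0069 0.0093 0.0056 0.173  0.4105 0.475  0.3091]
(array([[ 0.61469028, -0.21682667,  0.13      ],
       [ 0.6136216 , -0.06683048,  0.13      ],
       [ 0.52863942,  0.06941901,  0.12736998],
       [ 0.48907298,  0.08625382,  0.12707597],
       [ 0.4467461 ,  0.10426315,  0.12676145]]), array([[-0.00712456,  0.99997462,  0.        ],
       [ 0.05324152,  0.99838153, -0.01999148],
       [-0.92014962,  0.39150726, -0.00683749],
       [-0.92014962,  0.39150726, -0.00683749],
       [-0.92014962,  0.39150726, -0.00683749]]))
fin top [ 0.61261369 -0.13430608  0.18649406]
```

```bash
cat > plan.py <<'E'
import json
from fit import *
def st():
    s=bot.read_state();r=R.from_quat(s['tcp_rot']);M=r.as_matrix();return s,np.array(s['eef_pos']),M
def head(M): return np.degrees(np.arctan2(M[1,0],M[0,0]))
def rows(wps):  # list of (pos, heading deg); starting at current
    s,p,M=st();h=head(M);o=[]
    for q,g in wps:
        d=(np.array(q)-p)*1000;a=np.radians(h);X=np.array([np.cos(a),np.sin(a)]);Y=np.array([np.sin(a),-np.cos(a)])
        o.append(dict(dx=round(float(d[:2]@X),1),dy=round(float(d[:2]@Y),1),dz=round(float(-d[2]),1),az=round(h-g,1)));p=np.array(q);h=g
    return o
E
python3 - <<'E'
from plan import *
z=[-.95,-.76,-.78,.23];cs=[load('scene0'),load('side0')]
t=tri((cs[0],416/4+165-.4-z[0],245/4+139.6-z[1]),(cs[1],424/3.32+214.6-z[2],405/3.32+139.6-z[3]));print('turq cup',t)
P=np.load('p.npy');X,_=curve(P,np.linspace(0,END+.043,200));d=np.hypot(*(X[:,:2]-t[:2]).T);print('min dist',d.min())
s,p,M=st();print(p,head(M),M[:,2])
tgt=np.array([.614,-.134,.22]);n=22
w=[(p+(tgt-p)*(i+1)/n,head(M)+(90.4-head(M))*min(1,(i+1)/14)) for i in range(n)]
for r in rows(w):print(json.dumps(r))
E
```

```text
turq cup [ 0.50453939 -0.04841523  0.03792834]
min dist 0.10738051472371571
[0.21089298 0.50767194 0.23077332] 157.43576693010792 [-7.77383922e-04 -1.09163022e-03 -9.99999102e-01]
{"dx": -28.1, "dy": -19.9, "dz": 0.5, "az": 4.8}
{"dx": -29.7, "dy": -17.5, "dz": 0.5, "az": 4.8}
{"dx": -31.0, "dy": -14.9, "dz": 0.5, "az": 4.8}
{"dx": -32.2, "dy": -12.3, "dz": 0.5, "az": 4.8}
{"dx": -33.1, "dy": -9.6, "dz": 0.5, "az": 4.8}
{"dx": -33.8, "dy": -6.8, "dz": 0.5, "az": 4.8}
{"dx": -34.2, "dy": -3.9, "dz": 0.5, "az": 4.8}
{"dx": -34.4, "dy": -1.1, "dz": 0.5, "az": 4.8}
{"dx": -34.4, "dy": 1.8, "dz": 0.5, "az": 4.8}
{"dx": -34.1, "dy": 4.7, "dz": 0.5, "az": 4.8}
{"dx": -33.6, "dy": 7.5, "dz": 0.5, "az": 4.8}
{"dx": -32.9, "dy": 10.3, "dz": 0.5, "az": 4.8}
{"dx": -31.9, "dy": 13.0, "dz": 0.5, "az": 4.8}
{"dx": -30.7, "dy": 15.6, "dz": 0.5, "az": 4.8}
{"dx": -29.3, "dy": 18.1, "dz": 0.5, "az": 0.0}
{"dx": -29.3, "dy": 18.1, "dz": 0.5, "az": 0.0}
{"dx": -29.3, "dy": 18.1, "dz": 0.5, "az": 0.0}
{"dx": -29.3, "dy": 18.1, "dz": 0.5, "az": 0.0}
{"dx": -29.3, "dy": 18.1, "dz": 0.5, "az": 0.0}
{"dx": -29.3, "dy": 18.1, "dz": 0.5, "az": 0.0}
{"dx": -29.3, "dy": 18.1, "dz": 0.5, "az": 0.0}
{"dx": -29.3, "dy": 18.1, "dz": 0.5, "az": 0.0}
```

Emit:
{"op": "jog_arm", "data": {"deltas": [{"dx": -28, "dy": -20, "az": 4.8}, {"dx": -30, "dy": -17.5, "az": 4.8}, {"dx": -31, "dy": -15, "az": 4.8}, {"dx": -32, "dy": -12, "az": 4.8}, {"dx": -33, "dy": -9.5, "az": 4.8}, {"dx": -34, "dy": -7, "az": 4.8}, {"dx": -34, "dy": -4, "az": 4.8}, {"dx": -34, "dy": -1, "az": 4.8}, {"dx": -34, "dy": 2, "az": 4.8}, {"dx": -34, "dy": 4.5, "az": 4.8}, {"dx": -33.5, "dy": 7.5, "az": 4.8}, {"dx": -33, "dy": 10, "az": 4.8}]}}

```text
validation failed for argument at $.de...
```

```bash
python3 - <<'E'
from plan import *
s,p,M=st();print(p,head(M),M[:,2],s['time_s'])
tgt=np.array([.614,-.134,.225]);n=12
w=[(p+(tgt-p)*(i+1)/n,head(M)+(90.4-head(M))*min(1,(i+1)/6)) for i in range(n)]
for r in rows(w):print(json.dumps(r))
E
```

```text
[0.21089298 0.50767194 0.23077332] 157.43576693010792 [-7.77383922e-04 -1.09163022e-03 -9.99999102e-01] 0.1
{"dx": -51.5, "dy": -36.5, "dz": 0.5, "az": 11.2}
{"dx": -57.6, "dy": -25.8, "dz": 0.5, "az": 11.2}
{"dx": -61.5, "dy": -14.2, "dz": 0.5, "az": 11.2}
{"dx": -63.1, "dy": -2.0, "dz": 0.5, "az": 11.2}
{"dx": -62.3, "dy": 10.3, "dz": 0.5, "az": 11.2}
{"dx": -59.1, "dy": 22.2, "dz": 0.5, "az": 11.2}
{"dx": -53.7, "dy": 33.2, "dz": 0.5, "az": 0.0}
{"dx": -53.7, "dy": 33.2, "dz": 0.5, "az": 0.0}
{"dx": -53.7, "dy": 33.2, "dz": 0.5, "az": 0.0}
{"dx": -53.7, "dy": 33.2, "dz": 0.5, "az": 0.0}
{"dx": -53.7, "dy": 33.2, "dz": 0.5, "az": 0.0}
{"dx": -53.7, "dy": 33.2, "dz": 0.5, "az": 0.0}
```

The call was refused as invalid, so I'll fill in every field and test it with a single row.

Emit:
{"op": "jog_arm", "data": {"deltas": [{"dx": -28, "dy": -20, "dz": 0, "ax": 0, "ay": 0, "az": 4.8, "grip": 85}]}}

```text
time_s: 0.18
eef_pos: [0.2274, 0.4806, 0.2301]
tcp_rot: [0.234, 0.972, -0.0, -0.001]
wrist_force: [0.6, -0.5, -0.4]
opening: 0.0847
```

Emit:
{"op": "jog_arm", "data": {"deltas": [{"dx": -30, "dy": -17.5, "dz": 0, "ax": 0, "ay": 0, "az": 4.8, "grip": 85}, {"dx": -31, "dy": -15, "dz": 0, "ax": 0, "ay": 0, "az": 4.8, "grip": 85}, {"dx": -32, "dy": -12, "dz": 0, "ax": 0, "ay": 0, "az": 4.8, "grip": 85}, {"dx": -33, "dy": -9.5, "dz": 0, "ax": 0, "ay": 0, "az": 4.8, "grip": 85}, {"dx": -34, "dy": -7, "dz": 0, "ax": 0, "ay": 0, "az": 4.8, "grip": 85}, {"dx": -34, "dy": -4, "dz": 0, "ax": 0, "ay": 0, "az": 4.8, "grip": 85}, {"dx": -34, "dy": -1, "dz": 0, "ax": 0, "ay": 0, "az": 4.8, "grip": 85}, {"dx": -34, "dy": 2, "dz": 0, "ax": 0, "ay": 0, "az": 4.8, "grip": 85}, {"dx": -34, "dy": 4.5, "dz": 0, "ax": 0, "ay": 0, "az": 4.8, "grip": 85}, {"dx": -33.5, "dy": 7.5, "dz": 0, "ax": 0, "ay": 0, "az": 4.8, "grip": 85}, {"dx": -33, "dy": 10, "dz": 0, "ax": 0, "ay": 0, "az": 4.8, "grip": 85}]}}

```text
time_s: 1.1
eef_pos: [0.4272, 0.1428, 0.2271]
tcp_rot: [0.657, 0.754, -0.004, -0.002]
wrist_force: [1.1, 0.4, 0.6]
opening: 0.0848
```

```bash
cat > go.py <<'E'
from plan import *
import sys
x,y,z,h,n,m=map(float,sys.argv[1:7])
s,p,M=st();print(p.round(4),head(M).round(2),M[:,2].round(3),s['time_s'])
tgt=np.array([x,y,z]);n=int(n)
for r in rows([(p+(tgt-p)*(i+1)/n,head(M)+(h-head(M))*min(1,(i+1)/m)) for i in range(n)]):print(json.dumps(r))
E
python3 go.py .614 -.134 .225 90.4 12 6
```

```text
[0.4272 0.1428 0.2271] 97.82 [-0.007 -0.003 -1.   ] 1.1
{"dx": -25.0, "dy": 12.3, "dz": 0.2, "az": 1.2}
{"dx": -24.7, "dy": 12.8, "dz": 0.2, "az": 1.2}
{"dx": -24.4, "dy": 13.4, "dz": 0.2, "az": 1.2}
{"dx": -24.1, "dy": 13.9, "dz": 0.2, "az": 1.2}
{"dx": -23.8, "dy": 14.4, "dz": 0.2, "az": 1.2}
{"dx": -23.5, "dy": 14.9, "dz": 0.2, "az": 1.2}
{"dx": -23.2, "dy": 15.4, "dz": 0.2, "az": 0.0}
{"dx": -23.2, "dy": 15.4, "dz": 0.2, "az": 0.0}
{"dx": -23.2, "dy": 15.4, "dz": 0.2, "az": 0.0}
{"dx": -23.2, "dy": 15.4, "dz": 0.2, "az": 0.0}
{"dx": -23.2, "dy": 15.4, "dz": 0.2, "az": 0.0}
{"dx": -23.2, "dy": 15.4, "dz": 0.2, "az": 0.0}
```

Emit:
{"op": "jog_arm", "data": {"deltas": [{"dx": -25, "dy": 12.5, "dz": 0, "ax": 0, "ay": 0, "az": 1.2, "grip": 85}, {"dx": -25, "dy": 13, "dz": 0, "ax": 0, "ay": 0, "az": 1.2, "grip": 85}, {"dx": -24.5, "dy": 13.5, "dz": 0, "ax": 0, "ay": 0, "az": 1.2, "grip": 85}, {"dx": -24, "dy": 14, "dz": 0, "ax": 0, "ay": 0, "az": 1.2, "grip": 85}, {"dx": -24, "dy": 14.5, "dz": 0, "ax": 0, "ay": 0, "az": 1.2, "grip": 85}, {"dx": -23.5, "dy": 15, "dz": 0, "ax": 0, "ay": 0, "az": 1.2, "grip": 85}, {"dx": -23, "dy": 15.5, "dz": 0, "ax": 0, "ay": 0, "az": 0, "grip": 85}, {"dx": -23, "dy": 15.5, "dz": 0, "ax": 0, "ay": 0, "az": 0, "grip": 85}, {"dx": -23, "dy": 15.5, "dz": 0, "ax": 0, "ay": 0, "az": 0, "grip": 85}, {"dx": -23, "dy": 15.5, "dz": 0, "ax": 0, "ay": 0, "az": 0, "grip": 85}, {"dx": -23, "dy": 15.5, "dz": 0, "ax": 0, "ay": 0, "az": 0, "grip": 85}, {"dx": 0, "dy": 0, "dz": 0, "ax": 0, "ay": 0, "az": 0, "grip": 85}]}}

```text
time_s: 2.1
eef_pos: [0.6041, -0.1324, 0.2211]
tcp_rot: [0.71, 0.704, -0.006, -0.005]
wrist_force: [0.6, 0.3, -0.5]
opening: 0.085
```

```bash
python3 - <<'E'
from h import *
c=snap('wrist','w1')
cv2.imwrite('pics/w1.png',c['img'][:,:,::-1])
E
python3 go.py .614 -.134 .225 90.4 1 1
```

```text
[ 0.6031 -0.1306  0.2211] 89.52 [-0.017 -0.001 -1.   ] 2.15
{"dx": -3.3, "dy": 10.9, "dz": -3.9, "az": -0.9}
```

View pics/w1.png

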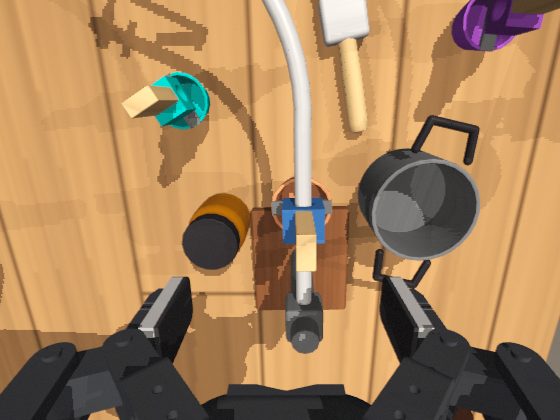

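```bash
python3 - <<'E'
from plan import *
c=load('w1');print('fin',atz(c,306.5,253,.187))
print('block', atz(c,303,206,.143))
P=np.load('p.npy')
for u in[(304,190),(305,150),(302,100),(293,55),(272,5)]:
    w=atz(c,*u,.129);X,_=curve(P,np.linspace(0,END,1000));i=np.argmin(np.hypot(*(X-w)[:,:2].T));print(w.round(4),(w-X[i])[:2].round(4))
E
```

```text
fin [ 0.61658169 -0.13452063  0.187     ]
block [ 0.61592285 -0.11956429  0.143     ]
[ 0.6171 -0.1118  0.129 ] [ 0.0031 -0.    ]
[ 0.6176 -0.0828  0.129 ] [0.0038 0.0001]
[ 0.6153 -0.0495  0.129 ] [0.0018 0.0003]
[ 0.6094 -0.0219  0.129 ] [0.0006 0.0003]
[0.5965 0.0063 0.129 ] [-0.0008 -0.0004]
```

The wrist view shows the fin top at (306,253) between the open jaws, with the carrier on the rod below it. I'll centre over it, level the tool and descend.

Emit:
{"op": "jog_arm", "data": {"deltas": [{"dx": -2, "dy": 6, "dz": 0, "ax": -1, "ay": 0, "az": -0.9, "grip": 60}, {"dx": -2, "dy": 6, "dz": 0, "ax": 0, "ay": 0, "az": 0, "grip": 50}, {"dx": 0, "dy": 0, "dz": 0, "ax": 0, "ay": 0, "az": 0, "grip": 45}, {"dx": 0, "dy": 0, "dz": 0, "ax": 0, "ay": 0, "az": 0, "grip": 45}]}}

```text
time_s: 2.48
eef_pos: [0.6153, -0.1328, 0.2205]
tcp_rot: [0.703, 0.711, 0.001, 0.0]
wrist_force: [-0.5, 0.1, 0.3]
opening: 0.045
```

```bash
python3 go.py .6155 -.1345 .152 90.4 5 1
```

```text
[ 0.6153 -0.1328  0.2205] 90.61 [ 0.001  0.001 -1.   ] 2.4833
{"dx": -0.3, "dy": 0.0, "dz": 13.7, "az": 0.2}
{"dx": -0.3, "dy": 0.0, "dz": 13.7, "az": 0.0}
{"dx": -0.3, "dy": 0.0, "dz": 13.7, "az": 0.0}
{"dx": -0.3, "dy": 0.0, "dz": 13.7, "az": 0.0}
{"dx": -0.3, "dy": 0.0, "dz": 13.7, "az": 0.0}
```

Emit:
{"op": "jog_arm", "data": {"deltas": [{"dx": -0.5, "dy": 0, "dz": 14, "ax": 0, "ay": 0, "az": 0.2, "grip": 45}, {"dx": -0.5, "dy": 0, "dz": 14, "ax": 0, "ay": 0, "az": 0, "grip": 45}, {"dx": 0, "dy": 0, "dz": 14, "ax": 0, "ay": 0, "az": 0, "grip": 45}, {"dx": 0, "dy": 0, "dz": 14, "ax": 0, "ay": 0, "az": 0, "grip": 45}, {"dx": 0, "dy": 0, "dz": 10, "ax": 0, "ay": 0, "az": 0, "grip": 35}, {"dx": 0, "dy": 0, "dz": 0, "ax": 0, "ay": 0, "az": 0, "grip": 30}]}}

```text
time_s: 2.98
eef_pos: [0.6152, -0.1297, 0.1547]
tcp_rot: [0.703, 0.711, 0.002, 0.002]
wrist_force: [0.5, -0.3, -0.7]
opening: 0.0302
```

```bash
python3 -c "
from h import *
c=snap('wrist','w2');snap('side','s2')"
python3 go.py .6155 -.1345 .152 90.4 1 1
```

```text
[ 0.616  -0.1302  0.1567] 90.68 [ 0.008 -0.002 -1.   ] 3.0833
{"dx": -4.3, "dy": -0.6, "dz": 4.7, "az": 0.3}
```

View pics/w2.png

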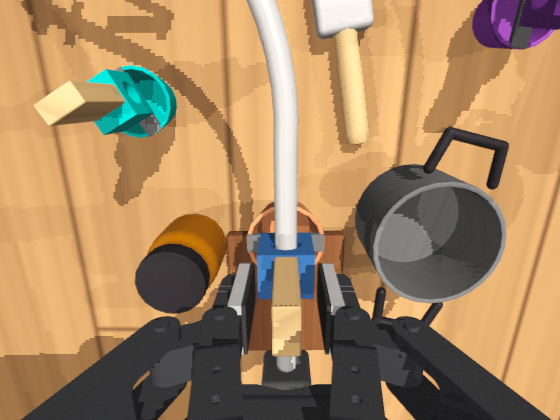

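The fin is centred between the pads at column 287. I'll make a small correction and close gently.

Emit:
{"op": "jog_arm", "data": {"deltas": [{"dx": -4, "dy": 0, "dz": 3, "ax": 0, "ay": 0, "az": 0, "grip": 25}, {"dx": 0, "dy": 0, "dz": 0, "ax": 0, "ay": 0, "az": 0, "grip": 18}, {"dx": 0, "dy": 0, "dz": 0, "ax": 0, "ay": 0, "az": 0, "grip": 14}], "grip_force": 30}}

```text
time_s: 3.33
eef_pos: [0.617, -0.1347, 0.1561]
tcp_rot: [0.703, 0.711, 0.003, 0.005]
wrist_force: [0.1, 0.5, 0.2]
opening: 0.0141
```

Emit:
{"op": "jog_arm", "data": {"deltas": [{"dx": 0, "dy": 0, "dz": 0, "ax": 0, "ay": 0, "az": 0, "grip": 8}, {"dx": 0, "dy": 0, "dz": 0, "ax": 0, "ay": 0, "az": 0, "grip": 5}, {"dx": 0, "dy": 0, "dz": 0, "ax": 0, "ay": 0, "az": 0, "grip": 5}]}}

```text
time_s: 3.58
eef_pos: [0.6167, -0.1349, 0.1568]
tcp_rot: [0.703, 0.711, 0.003, 0.006]
wrist_force: [-0.1, 0.5, -2.0]
opening: 0.0114
```

```bash
cat > s.py <<'E'
from plan import *
s,p,M=st();print(p.round(4),head(M).round(2),'zax',M[:,2].round(4),s['time_s'],'F',s['wrist_force'].round(2),'M',s['moment'].round(3),'tool F',(M.T@s['wrist_force']).round(1),s['opening'])
E
python3 s.py
```

```text
[ 0.6167 -0.1349  0.1568] 90.69 zax [ 0.0119 -0.0039 -0.9999] 3.5833 F [-0.11  0.55 -2.01] M [-0.033 -0.001 -0.002] tool F [ 0.6 -0.1  2. ] 0.011430282108396939
```

Gripped: the opening is 11.4 mm and about 2 N of the carrier's weight is on the tool. I'll build a planner along the rod that starts from the gripped pose, and first go along the straight run.

```bash
cat > along.py <<'E'
# usage: along.py dist_mm nrows lat_mm(+ = tool y, outer side) up_mm [dside dpitch]
from plan import *
import sys
a=list(map(float,sys.argv[1:]))+[0,0]
P=np.load('p.npy');O=np.load('off.npy') # TCP height above axis, heading offset deg
if len(a)>6 or len(sys.argv)>5: P=P.copy();P[3]+=a[4];P[4]+=a[5]
s,p,M=st()
S=np.linspace(0,END+.08,4000);X,T=curve(P,S);i=np.argmin(np.hypot(*(X-p)[:,:2].T));s0=S[i]
n=np.array([T[i][1],-T[i][0]]);n/=np.hypot(*n)
print('s',s0.round(4),'past end',round((s0-END)*1000,1),'lat(mm,outer+)',((p-X[i])[:2]@n*1000).round(2),'h',((p-X[i])[2]*1000).round(2),'head err',(head(M)-np.degrees(np.arctan2(T[i][1],T[i][0]))).round(2),'zax',M[:,2].round(4),'tF',(M.T@s['wrist_force']).round(1),'tM',(M.T@s['moment']).round(2),'t',s['time_s'])
zt=M.T@[0,0,-1.];ax,ay=np.degrees([-zt[1],zt[0]]);
N=int(a[1]);w=[]
for k in range(1,N+1):
    x,t=curve(P,[s0+a[0]/1000*k/N]);x=x[0];t=t[0];m=np.array([t[1],-t[0]])/np.hypot(t[0],t[1])
    q=x+[0,0,O[0]+a[3]/1000];q[:2]+=m*a[2]/1000
    w.append((q,np.degrees(np.arctan2(t[1],t[0]))+O[1]))
for r in rows(w):print(r)
print('level: ax %.2f ay %.2f'%(ax,ay))
E
python3 - <<'E'
import numpy as np
P=np.load('p.npy');P[0]+=.0026;np.save('p.npy',P);np.save('off.npy',[.0273,0])
E
python3 along.py 50 12 0 0
```

```text
s 0.0819 past end -239.1 lat(mm,outer+) 0.04 h 26.83 head err 0.28 zax [ 0.0119 -0.0039 -0.9999] tF [ 0.6 -0.1  2. ] tM [-0.   -0.03  0.  ] t 3.5833
{'dx': 4.2, 'dy': -0.0, 'dz': -0.5, 'az': np.float64(0.3)}
{'dx': 4.2, 'dy': 0.0, 'dz': -0.0, 'az': np.float64(0.0)}
{'dx': 4.2, 'dy': -0.0, 'dz': -0.0, 'az': np.float64(0.0)}
{'dx': 4.2, 'dy': 0.0, 'dz': -0.0, 'az': np.float64(0.0)}
{'dx': 4.2, 'dy': 0.0, 'dz': -0.0, 'az': np.float64(0.0)}
{'dx': 4.2, 'dy': -0.0, 'dz': -0.0, 'az': np.float64(0.0)}
{'dx': 4.2, 'dy': 0.0, 'dz': -0.0, 'az': np.float64(0.0)}
{'dx': 4.2, 'dy': 0.0, 'dz': -0.0, 'az': np.float64(0.0)}
{'dx': 4.2, 'dy': 0.0, 'dz': -0.0, 'az': np.float64(0.0)}
{'dx': 4.2, 'dy': -0.0, 'dz': -0.0, 'az': np.float64(0.0)}
{'dx': 4.2, 'dy': 0.0, 'dz': -0.0, 'az': np.float64(0.0)}
{'dx': 4.2, 'dy': 0.0, 'dz': -0.0, 'az': np.float64(0.0)}
level: ax 0.68 ay 0.23
```

Emit:
{"op": "jog_arm", "data": {"deltas": [{"dx": 3, "dy": 0, "dz": -0.5, "ax": 0.3, "ay": 0.1, "az": 0.2, "grip": 5}, {"dx": 4, "dy": 0, "dz": 0, "ax": 0.3, "ay": 0.1, "az": 0, "grip": 5}, {"dx": 4, "dy": 0, "dz": 0, "ax": 0, "ay": 0, "az": 0, "grip": 5}, {"dx": 4, "dy": 0, "dz": 0, "ax": 0, "ay": 0, "az": 0, "grip": 5}]}}

```text
time_s: 3.92
eef_pos: [0.6166, -0.1192, 0.1568]
tcp_rot: [0.705, 0.71, 0.0, -0.0]
wrist_force: [0.1, 0.5, -1.8]
opening: 0.0116
```

```bash
python3 along.py 42 12 0 0|head -5;python3 along.py 42 12 0 0|tail -1
```

```text
s 0.0977 past end -223.4 lat(mm,outer+) 0.05 h 26.81 head err 0.0 zax [ 0.e+00  2.e-04 -1.e+00] tF [0.5 0.1 1.8] tM [ 0.   -0.03  0.03] t 3.9167
{'dx': 3.5, 'dy': -0.1, 'dz': -0.5, 'az': np.float64(0.0)}
{'dx': 3.5, 'dy': -0.0, 'dz': -0.0, 'az': np.float64(0.0)}
{'dx': 3.5, 'dy': -0.0, 'dz': -0.0, 'az': np.float64(0.0)}
{'dx': 3.5, 'dy': -0.0, 'dz': -0.0, 'az': np.float64(0.0)}
level: ax 0.00 ay -0.01
```

Emit:
{"op": "jog_arm", "data": {"deltas": [{"dx": 3, "dy": 0, "dz": -1.5, "ax": 0, "ay": 0, "az": 0, "grip": 5}, {"dx": 3, "dy": 0, "dz": 0, "ax": 0, "ay": 0, "az": 0, "grip": 5}]}}

```text
time_s: 4.08
eef_pos: [0.6166, -0.1118, 0.1583]
tcp_rot: [0.704, 0.71, 0.0, -0.0]
wrist_force: [0.2, -0.1, -2.6]
opening: 0.0117
```

Emit:
{"op": "jog_arm", "data": {"deltas": [{"dx": 3, "dy": 0, "dz": -1, "ax": 0, "ay": 0, "az": 0, "grip": 5}, {"dx": 3, "dy": 0, "dz": 0, "ax": 0, "ay": 0, "az": 0, "grip": 5}]}}

```text
time_s: 4.25
eef_pos: [0.6166, -0.1049, 0.1595]
tcp_rot: [0.704, 0.71, 0.0, -0.0]
wrist_force: [-0.1, -0.7, -1.8]
opening: 0.0115
```

Emit:
{"op": "jog_arm", "data": {"deltas": [{"dx": 3, "dy": 0, "dz": -1, "ax": 0, "ay": 0, "az": 0, "grip": 5}, {"dx": 3, "dy": 0, "dz": 0, "ax": 0, "ay": 0, "az": 0, "grip": 5}]}}

```text
time_s: 4.42
eef_pos: [0.616, -0.0985, 0.1599]
tcp_rot: [0.704, 0.71, -0.001, -0.001]
wrist_force: [0.2, -0.9, -2.5]
opening: 0.0112
```

Emit:
{"op": "jog_arm", "data": {"deltas": [{"dx": 2, "dy": 0, "dz": -1, "ax": 0, "ay": 0, "az": 0, "grip": 5}, {"dx": 0, "dy": 0, "dz": 0, "ax": 0, "ay": 0, "az": 0, "grip": 5}]}}

```text
time_s: 4.58
eef_pos: [0.6155, -0.096, 0.1602]
tcp_rot: [0.704, 0.71, -0.002, -0.001]
wrist_force: [0.6, 0.4, -2.1]
opening: 0.0115
```

```bash
python3 along.py 42 12 0 0|sed -n '1,2p;$p'
```

```text
s 0.1208 past end -200.2 lat(mm,outer+) -0.95 h 30.2 head err 0.08 zax [-4.e-03 -4.e-04 -1.e+00] tF [0.4 0.6 2.1] tM [-0.03  0.01 -0.02] t 4.5833
{'dx': 3.5, 'dy': 1.0, 'dz': 2.9, 'az': np.float64(0.1)}
level: ax -0.23 ay 0.02
```

```bash
cat > refit.py <<'E'
import sys
from plan import *
f=sys.argv[1];c=snap('wrist',f)
im=c['img'];hsv=cv2.cvtColor(im,cv2.COLOR_RGB2HSV)
P=np.load('p.npy');s,p,M=st()
S=np.linspace(0,END+.04,800)
X,_=curve(P,S);C=proj(c,X)
ok=(C[:,0]>5)&(C[:,0]<555)&(C[:,1]>5)&(C[:,1]<300)&(np.hypot(*(X-p)[:,:2].T)>.03)&(S>.12)
m=((hsv[...,1]<75)&(hsv[...,2]>70)).astype(np.uint8)
n=cv2.GaussianBlur(m*255,(5,5),0)
pts=[];ss=[]
for i in np.nonzero(ok)[0][::10]:
    t=C[i+1]-C[i-1];t/=np.hypot(*t);nn=np.array([-t[1],t[0]])
    k=np.arange(-30,30.1,.5);q=C[i]+k[:,None]*nn
    v=cv2.remap(n,q[:,0].astype(np.float32)[None],q[:,1].astype(np.float32)[None],cv2.INTER_LINEAR)[0]>127
    # run nearest centre
    l=np.nonzero(v)[0]
    if len(l)==0: continue
    g=np.split(l,np.nonzero(np.diff(l)>1)[0]+1);g=[x for x in g if len(x)>12]
    if not g: continue
    x=min(g,key=lambda x:abs(k[x].mean()))
    if x[0]==0 or x[-1]==len(k)-1: continue
    pts.append(C[i]+k[x].mean()*nn);ss.append((S[i],len(x)*.5,k[x].mean()))
pts=np.array(pts);ss=np.array(ss);w=ss[:,1]
good=abs(w-np.median(w))<.35*np.median(w);pts=pts[good];ss=ss[good]
print('n',len(pts),'s range',ss[:,0].min().round(3),ss[:,0].max().round(3));print(ss[::4].round(3).tolist())
def res(z,full=False):
    Q=P.copy();Q[0]+=z[0];Q[3]+=z[1];Q[4]+=z[2]
    D=proj(c,curve(Q,S)[0]);d=(pts-D[cKDTree(D).query(pts)[1]]);return np.concatenate([d.ravel(),[z[2]/.006*3, z[0]/.0015*2]])
r=least_squares(res,[0,0,0],x_scale=[.001,.01,.01],loss='soft_l1');print('dx0,dside,dpitch',r.x.round(4),'rms',np.sqrt(np.mean(res(r.x)**2)).round(2),'before',np.sqrt(np.mean(res([0,0,0])**2)).round(2))
np.save('dz.npy',r.x)
im=im[:,:,::-1].copy()
for u in pts: cv2.circle(im,tuple(int(round(v)) for v in u),1,(0,0,255),-1)
Q=P.copy();Q[[0,3,4]]+=r.x
for u in proj(c,curve(Q,S[ok][::12])[0]): cv2.circle(im,tuple(int(round(v)) for v in u),1,(255,0,255),-1)
cv2.imwrite('pics/%s_o.png'%f,im)
E
python3 refit.py w3
```

```text
n 23 s range 0.151 0.25
[[0.151, 22.0, -1.75], [0.169, 22.0, -2.25], [0.187, 23.0, -2.25], [0.205, 24.0, -2.25], [0.223, 24.5, -2.5], [0.241, 25.5, -3.0]]
dx0,dside,dpitch [-0.0009  0.0066  0.0003] rms 0.29 before 1.68
```

View pics/w3_o.png

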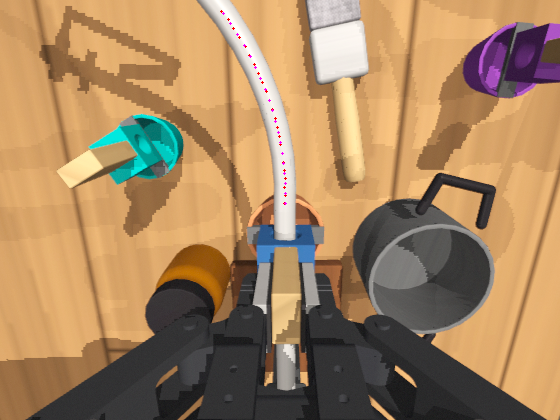

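The fitted curve (magenta) lies on the rod, which leaves the carrier at about (284,235). I'll apply this refit.

```bash
python3 - <<'E'
import numpy as np
P=np.load('p.npy');P[[0,3,4]]+=[-.0007,.0066,0];np.save('p.npy',P);np.save('off.npy',[.0285,0]);print(P)
E
python3 along.py 48 12 0 0
```

```text
[ 0.61659028 -0.21682667  1.57792094 -0.05380198  0.01999281]
s 0.1208 past end -200.2 lat(mm,outer+) -0.2 h 30.27 head err 0.08 zax [-0.0038 -0.     -1.    ] tF [ 0.4 -1.4  4.6] tM [ 0.16  0.05 -0.01] t 4.6333
{'dx': 4.0, 'dy': 0.2, 'dz': 1.8, 'az': np.float64(0.1)}
{'dx': 4.0, 'dy': 0.0, 'dz': -0.0, 'az': np.float64(0.0)}
{'dx': 4.0, 'dy': -0.0, 'dz': -0.0, 'az': np.float64(0.0)}
{'dx': 4.0, 'dy': -0.0, 'dz': -0.0, 'az': np.float64(0.0)}
{'dx': 4.0, 'dy': 0.0, 'dz': -0.0, 'az': np.float64(0.0)}
{'dx': 4.0, 'dy': -0.0, 'dz': -0.0, 'az': np.float64(0.0)}
{'dx': 4.0, 'dy': -0.0, 'dz': -0.0, 'az': np.float64(0.0)}
{'dx': 4.0, 'dy': 0.1, 'dz': 0.1, 'az': np.float64(1.9)}
{'dx': 4.0, 'dy': -0.1, 'dz': 0.1, 'az': np.float64(-1.6)}
{'dx': 4.0, 'dy': -0.1, 'dz': 0.1, 'az': np.float64(-1.6)}
{'dx': 4.0, 'dy': -0.1, 'dz': 0.1, 'az': np.float64(-1.6)}
{'dx': 4.0, 'dy': -0.1, 'dz': 0.1, 'az': np.float64(-1.6)}
level: ax -0.22 ay 0.00
```

```bash
python3 - <<'E'
t=open('along.py').read()
t=t.replace("x,t=curve(P,[s0+a[0]/1000*k/N]);x=x[0];t=t[0]","z=s0+a[0]/1000*k/N;x,_=curve(P,[z,z-.009,z+.009]);t=x[2]-x[1];x=x.mean(0)")
t=t.replace("for r in rows(w):print(r)","for r in rows(w):print({k:float(v) for k,v in r.items()})")
open('along.py','w').write(t)
import numpy as np;np.save('off.npy',[.0282,0])
E
python3 along.py 36 9 0 0
```

```text
s 0.1208 past end -200.2 lat(mm,outer+) -0.2 h 30.27 head err 0.08 zax [-0.0038 -0.     -1.    ] tF [ 0.4 -1.4  4.6] tM [ 0.16  0.05 -0.01] t 4.6333
{'dx': 4.0, 'dy': 0.2, 'dz': 2.1, 'az': 0.1}
{'dx': 4.0, 'dy': 0.0, 'dz': -0.0, 'az': 0.0}
{'dx': 4.0, 'dy': -0.0, 'dz': -0.0, 'az': 0.0}
{'dx': 4.0, 'dy': 0.0, 'dz': -0.0, 'az': 0.0}
{'dx': 4.0, 'dy': 0.0, 'dz': -0.0, 'az': 0.0}
{'dx': 4.0, 'dy': 0.1, 'dz': 0.0, 'az': 0.5}
{'dx': 4.0, 'dy': -0.0, 'dz': 0.0, 'az': 0.2}
{'dx': 4.0, 'dy': -0.0, 'dz': 0.0, 'az': -0.2}
{'dx': 4.0, 'dy': -0.1, 'dz': 0.1, 'az': -0.6}
level: ax -0.22 ay 0.00
```

Emit:
{"op": "jog_arm", "data": {"deltas": [{"dx": 2, "dy": 0.2, "dz": 2, "ax": -0.2, "ay": 0, "az": 0.1, "grip": 5}, {"dx": 4, "dy": 0, "dz": 0, "ax": 0, "ay": 0, "az": 0, "grip": 5}, {"dx": 4, "dy": 0, "dz": 0, "ax": 0, "ay": 0, "az": 0, "grip": 5}, {"dx": 4, "dy": 0, "dz": 0, "ax": 0, "ay": 0, "az": 0, "grip": 5}, {"dx": 4, "dy": 0, "dz": 0, "ax": 0, "ay": 0, "az": 0.3, "grip": 5}, {"dx": 4, "dy": 0, "dz": 0, "ax": 0, "ay": 0, "az": 0.3, "grip": 5}]}}

```text
time_s: 5.13
eef_pos: [0.6161, -0.0724, 0.1592]
tcp_rot: [0.709, 0.705, 0.001, 0.001]
wrist_force: [-1.6, -0.9, -2.4]
opening: 0.0114
```

```bash
python3 along.py 24 6 0 0
```

```text
s 0.1444 past end -176.6 lat(mm,outer+) 0.55 h 29.18 head err -0.72 zax [ 2.4e-03  3.0e-04 -1.0e+00] tF [-0.9 -1.6  2.4] tM [ 0.22 -0.16 -0.02] t 5.1333
{'dx': 3.9, 'dy': -0.5, 'dz': 1.0, 'az': -0.1}
{'dx': 4.0, 'dy': -0.0, 'dz': 0.0, 'az': -0.2}
{'dx': 4.0, 'dy': -0.1, 'dz': 0.1, 'az': -0.5}
{'dx': 4.0, 'dy': -0.1, 'dz': 0.1, 'az': -1.1}
{'dx': 4.0, 'dy': -0.1, 'dz': 0.1, 'az': -1.6}
{'dx': 4.0, 'dy': -0.1, 'dz': 0.1, 'az': -1.6}
level: ax 0.14 ay -0.02
```

Emit:
{"op": "jog_arm", "data": {"deltas": [{"dx": 4, "dy": -0.6, "dz": 1, "ax": 0.1, "ay": 0, "az": -0.1, "grip": 5}, {"dx": 4, "dy": -0.1, "dz": 0, "ax": 0, "ay": 0, "az": -0.2, "grip": 5}, {"dx": 4, "dy": -0.1, "dz": 0, "ax": 0, "ay": 0, "az": -0.5, "grip": 5}, {"dx": 4, "dy": -0.1, "dz": 0, "ax": 0, "ay": 0, "az": -1, "grip": 5}, {"dx": 4, "dy": -0.1, "dz": 0, "ax": 0, "ay": 0, "az": -1.5, "grip": 5}]}}

```text
time_s: 5.55
eef_pos: [0.6149, -0.0498, 0.1582]
tcp_rot: [0.687, 0.727, 0.0, 0.0]
wrist_force: [-1.4, -1.0, -3.6]
opening: 0.0112
```

```bash
python3 along.py 24 6 0 0
```

```text
s 0.1671 past end -154.0 lat(mm,outer+) -0.36 h 28.55 head err -1.1 zax [ 7.e-04  1.e-04 -1.e+00] tF [-0.9 -1.4  3.6] tM [ 0.21 -0.35 -0.09] t 5.55
{'dx': 4.0, 'dy': 0.0, 'dz': 0.4, 'az': -2.7}
{'dx': 4.0, 'dy': -0.1, 'dz': 0.1, 'az': -1.6}
{'dx': 4.0, 'dy': -0.1, 'dz': 0.1, 'az': -1.6}
{'dx': 4.0, 'dy': -0.1, 'dz': 0.1, 'az': -1.6}
{'dx': 4.0, 'dy': -0.1, 'dz': 0.1, 'az': -1.6}
{'dx': 4.0, 'dy': -0.1, 'dz': 0.1, 'az': -1.6}
level: ax 0.04 ay -0.00
```

Emit:
{"op": "jog_arm", "data": {"deltas": [{"dx": 4, "dy": -0.2, "dz": 0.3, "ax": 0, "ay": -0.5, "az": -2.2, "grip": 5}, {"dx": 4, "dy": -0.2, "dz": 0.1, "ax": 0, "ay": -0.3, "az": -1.8, "grip": 5}, {"dx": 4, "dy": -0.1, "dz": 0.1, "ax": 0, "ay": 0, "az": -1.6, "grip": 5}]}}

```text
time_s: 5.8
eef_pos: [0.6133, -0.0366, 0.1576]
tcp_rot: [0.647, 0.762, -0.005, 0.005]
wrist_force: [-0.8, 0.0, -2.6]
opening: 0.0113
```

```bash
python3 along.py 24 6 0 0
```

```text
s 0.1804 past end -140.6 lat(mm,outer+) -0.36 h 28.19 head err -0.43 zax [ 0.0023 -0.0143 -0.9999] tF [ 0.2 -0.8  2.6] tM [ 0.07  0.01 -0.02] t 5.8
{'dx': 4.0, 'dy': 0.1, 'dz': 0.1, 'az': -2.1}
{'dx': 4.0, 'dy': -0.1, 'dz': 0.1, 'az': -1.6}
{'dx': 4.0, 'dy': -0.1, 'dz': 0.1, 'az': -1.6}
{'dx': 4.0, 'dy': -0.1, 'dz': 0.1, 'az': -1.6}
{'dx': 4.0, 'dy': -0.1, 'dz': 0.1, 'az': -1.6}
{'dx': 4.0, 'dy': -0.1, 'dz': 0.1, 'az': -1.6}
level: ax -0.00 ay 0.83
```

Forces and moments relaxed. I'll continue.

Emit:
{"op": "jog_arm", "data": {"deltas": [{"dx": 4, "dy": -0.1, "dz": 0.1, "ax": 0, "ay": 0, "az": -2.2, "grip": 5}, {"dx": 4, "dy": -0.1, "dz": 0.1, "ax": 0, "ay": 0, "az": -1.6, "grip": 5}, {"dx": 4, "dy": -0.1, "dz": 0.1, "ax": 0, "ay": 0, "az": -1.7, "grip": 5}, {"dx": 4, "dy": -0.1, "dz": 0.1, "ax": 0, "ay": 0, "az": -1.7, "grip": 5}, {"dx": 4, "dy": -0.1, "dz": 0.1, "ax": 0, "ay": 0, "az": -1.7, "grip": 5}]}}

```text
time_s: 6.22
eef_pos: [0.6077, -0.0152, 0.1567]
tcp_rot: [0.58, 0.815, -0.005, 0.005]
wrist_force: [0.5, -0.4, -3.0]
opening: 0.0115
```

```bash
python3 along.py 24 6 0 0;python3 refit.py w4
```

```text
s 0.2026 past end -118.5 lat(mm,outer+) -0.44 h 27.72 head err 0.25 zax [ 0.0023 -0.0141 -0.9999] tF [-0.5  0.3  3. ] tM [ 0.01 -0.09 -0.01] t 6.2167
{'dx': 4.0, 'dy': 0.2, 'dz': -0.4, 'az': -1.4}
{'dx': 4.0, 'dy': -0.1, 'dz': 0.1, 'az': -1.6}
{'dx': 4.0, 'dy': -0.1, 'dz': 0.1, 'az': -1.6}
{'dx': 4.0, 'dy': -0.1, 'dz': 0.1, 'az': -1.6}
{'dx': 4.0, 'dy': -0.1, 'dz': 0.1, 'az': -1.6}
{'dx': 4.0, 'dy': -0.1, 'dz': 0.1, 'az': -1.6}
level: ax -0.14 ay 0.81
n 25 s range 0.237 0.345
[[0.237, 22.0, -0.25], [0.255, 22.5, 0.0], [0.273, 23.5, 0.0], [0.291, 24.0, 0.25], [0.309, 25.0, -0.25], [0.327, 25.5, 0.5], [0.345, 25.5, 1.0]]
dx0,dside,dpitch [-0.0002 -0.0023 -0.    ] rms 0.25 before 0.36
```

Emit:
{"op": "jog_arm", "data": {"deltas": [{"dx": 4, "dy": 0.1, "dz": -0.2, "ax": 0, "ay": 0, "az": -1.4, "grip": 5}, {"dx": 4, "dy": -0.1, "dz": 0.1, "ax": 0, "ay": 0, "az": -1.6, "grip": 5}, {"dx": 4, "dy": -0.1, "dz": 0.1, "ax": 0, "ay": 0.1, "az": -1.6, "grip": 5}, {"dx": 4, "dy": -0.1, "dz": 0, "ax": 0, "ay": 0, "az": -1.6, "grip": 5}, {"dx": 4, "dy": -0.1, "dz": 0.1, "ax": 0, "ay": 0.1, "az": -1.6, "grip": 5}, {"dx": 4, "dy": -0.1, "dz": 0, "ax": 0, "ay": 0, "az": -1.6, "grip": 5}, {"dx": 4, "dy": -0.1, "dz": 0.1, "ax": 0, "ay": 0.1, "az": -1.6, "grip": 5}]}}

```text
time_s: 6.85
eef_pos: [0.5945, 0.0122, 0.1557]
tcp_rot: [0.491, 0.871, -0.005, 0.002]
wrist_force: [-0.8, -0.9, -3.6]
opening: 0.0118
```

```bash
python3 along.py 24 6 0 0
```

```text
s 0.2333 past end -87.8 lat(mm,outer+) -0.78 h 27.26 head err -0.22 zax [-0.001  -0.0102 -0.9999] tF [-0.3 -1.1  3.6] tM [ 0.11 -0.24 -0.04] t 6.85
{'dx': 4.0, 'dy': 0.5, 'dz': -0.9, 'az': -1.9}
{'dx': 4.0, 'dy': -0.1, 'dz': 0.1, 'az': -1.6}
{'dx': 4.0, 'dy': -0.1, 'dz': 0.1, 'az': -1.6}
{'dx': 4.0, 'dy': -0.1, 'dz': 0.1, 'az': -1.6}
{'dx': 4.0, 'dy': -0.1, 'dz': 0.1, 'az': -1.6}
{'dx': 4.0, 'dy': -0.1, 'dz': 0.1, 'az': -1.6}
level: ax -0.35 ay 0.47
```

```bash
python3 - <<'E'
import numpy as np
P=np.load('p.npy');P[4]=.032;np.save('p.npy',P)
E
python3 along.py 24 6 -0.8 0
```

```text
s 0.2333 past end -87.8 lat(mm,outer+) -0.77 h 28.2 head err -0.23 zax [-0.001  -0.0102 -0.9999] tF [-0.3 -1.1  3.6] tM [ 0.11 -0.24 -0.04] t 6.85
{'dx': 4.0, 'dy': -0.3, 'dz': 0.1, 'az': -1.9}
{'dx': 4.0, 'dy': -0.1, 'dz': 0.1, 'az': -1.6}
{'dx': 4.0, 'dy': -0.1, 'dz': 0.1, 'az': -1.6}
{'dx': 4.0, 'dy': -0.1, 'dz': 0.1, 'az': -1.6}
{'dx': 4.0, 'dy': -0.1, 'dz': 0.1, 'az': -1.6}
{'dx': 4.0, 'dy': -0.1, 'dz': 0.1, 'az': -1.6}
level: ax -0.35 ay 0.47
```

Emit:
{"op": "jog_arm", "data": {"deltas": [{"dx": 4, "dy": -0.3, "dz": 0.7, "ax": -0.1, "ay": -0.5, "az": -1.9, "grip": 5}, {"dx": 4, "dy": -0.1, "dz": 0.3, "ax": 0, "ay": -0.3, "az": -1.6, "grip": 5}, {"dx": 4, "dy": -0.1, "dz": 0.2, "ax": 0, "ay": 0, "az": -1.6, "grip": 5}, {"dx": 4, "dy": -0.1, "dz": 0.1, "ax": 0, "ay": 0, "az": -1.6, "grip": 5}]}}

```text
time_s: 7.18
eef_pos: [0.5845, 0.0269, 0.1545]
tcp_rot: [0.434, 0.901, -0.007, 0.009]
wrist_force: [0.8, 0.1, -2.3]
opening: 0.0116
```

```bash
python3 along.py 24 6 -0.6 0
```

```text
s 0.2512 past end -69.8 lat(mm,outer+) -0.52 h 27.48 head err -0.2 zax [ 0.0099 -0.0208 -0.9997] tF [-0.4  0.7  2.3] tM [ 0.02  0.03 -0.02] t 7.1833
{'dx': 4.0, 'dy': -0.3, 'dz': -0.6, 'az': -1.8}
{'dx': 4.0, 'dy': -0.1, 'dz': 0.1, 'az': -1.6}
{'dx': 4.0, 'dy': -0.1, 'dz': 0.1, 'az': -1.6}
{'dx': 4.0, 'dy': -0.1, 'dz': 0.1, 'az': -1.6}
{'dx': 4.0, 'dy': -0.1, 'dz': 0.1, 'az': -1.6}
{'dx': 4.0, 'dy': -0.1, 'dz': 0.1, 'az': -1.6}
level: ax -0.30 ay 1.28
```

Emit:
{"op": "jog_arm", "data": {"deltas": [{"dx": 4, "dy": -0.1, "dz": 0.1, "ax": -0.1, "ay": 0, "az": -1.7, "grip": 5}, {"dx": 4, "dy": -0.1, "dz": 0.1, "ax": -0.1, "ay": 0.1, "az": -1.6, "grip": 5}, {"dx": 4, "dy": -0.1, "dz": 0.1, "ax": -0.1, "ay": 0.1, "az": -1.6, "grip": 5}, {"dx": 4, "dy": -0.1, "dz": 0.1, "ax": 0, "ay": 0.1, "az": -1.6, "grip": 5}, {"dx": 4, "dy": -0.1, "dz": 0.1, "ax": 0, "ay": 0.1, "az": -1.6, "grip": 5}, {"dx": 4, "dy": -0.1, "dz": 0.1, "ax": 0, "ay": 0, "az": -1.6, "grip": 5}]}}

```text
time_s: 7.68
eef_pos: [0.5663, 0.0459, 0.1539]
tcp_rot: [0.348, 0.937, -0.005, 0.007]
wrist_force: [-0.4, -1.1, -2.8]
opening: 0.0114
```

```bash
python3 along.py 32 8 -0.6 0; python3 refit.py w5
```

```text
s 0.2776 past end -43.5 lat(mm,outer+) -0.32 h 27.4 head err -0.27 zax [ 0.0105 -0.0137 -0.9999] tF [-0.4 -1.   2.8] tM [ 0.14 -0.17  0.05] t 7.6833
{'dx': 4.0, 'dy': -0.6, 'dz': -0.7, 'az': -1.9}
{'dx': 4.0, 'dy': -0.1, 'dz': 0.1, 'az': -1.6}
{'dx': 4.0, 'dy': -0.1, 'dz': 0.1, 'az': -1.6}
{'dx': 4.0, 'dy': -0.1, 'dz': 0.1, 'az': -1.6}
{'dx': 4.0, 'dy': -0.1, 'dz': 0.1, 'az': -1.6}
{'dx': 4.0, 'dy': -0.1, 'dz': 0.1, 'az': -1.6}
{'dx': 4.0, 'dy': -0.1, 'dz': 0.1, 'az': -1.6}
{'dx': 4.0, 'dy': -0.1, 'dz': 0.1, 'az': -1.6}
level: ax -0.20 ay 0.97Traceback (most recent call last):
  File "refit.py", line 13, in <module>
    t=C[i+1]-C[i-1];t/=np.hypot(*t);nn=np.array([-t[1],t[0]])
      ~^^^^^
IndexError: index 800 is out of bounds for axis 0 with size 800
```

Emit:
{"op": "jog_arm", "data": {"deltas": [{"dx": 4, "dy": -0.4, "dz": 0.2, "ax": 0, "ay": -0.2, "az": -1.9, "grip": 5}, {"dx": 4, "dy": -0.2, "dz": 0.1, "ax": 0, "ay": 0, "az": -1.6, "grip": 5}, {"dx": 4, "dy": -0.1, "dz": 0.1, "ax": 0, "ay": 0, "az": -1.6, "grip": 5}, {"dx": 4, "dy": -0.1, "dz": 0.1, "ax": 0, "ay": 0, "az": -1.6, "grip": 5}, {"dx": 4, "dy": -0.1, "dz": 0.1, "ax": 0, "ay": 0, "az": -1.6, "grip": 5}]}}

```text
time_s: 8.15
eef_pos: [0.5488, 0.0587, 0.1532]
tcp_rot: [0.274, 0.962, -0.006, 0.009]
wrist_force: [-0.0, -0.8, -3.0]
opening: 0.0117
```

```bash
sed -i 's/END+.04,800/END+.05,900/;s/(S>.12)/(S>.12)\&(S<END+.045)/' refit.py; python3 along.py 32 8 -0.6 0; python3 refit.py w6
```

```text
s 0.2994 past end -21.7 lat(mm,outer+) -0.33 h 27.17 head err -0.24 zax [ 0.0143 -0.016  -0.9998] tF [-0.4 -0.7  3.1] tM [ 0.11 -0.13 -0.03] t 8.15
{'dx': 4.0, 'dy': -0.5, 'dz': -1.0, 'az': -1.9}
{'dx': 4.0, 'dy': -0.1, 'dz': 0.1, 'az': -1.6}
{'dx': 4.0, 'dy': -0.1, 'dz': 0.1, 'az': -1.6}
{'dx': 4.0, 'dy': -0.0, 'dz': 0.1, 'az': -1.5}
{'dx': 4.0, 'dy': -0.0, 'dz': 0.0, 'az': -1.2}
{'dx': 4.0, 'dy': -0.0, 'dz': 0.0, 'az': -0.8}
{'dx': 4.0, 'dy': 0.0, 'dz': 0.0, 'az': -0.4}
{'dx': 4.0, 'dy': 0.0, 'dz': 0.0, 'az': -0.1}
level: ax -0.35 ay 1.18
n 9 s range 0.332 0.365
[[0.332, 22.5, 0.5], [0.349, 22.5, 1.0], [0.365, 23.0, 1.25]]
dx0,dside,dpitch [-0.0003 -0.0032  0.0001] rms 0.22 before 0.56
```

View pics/w6_o.png

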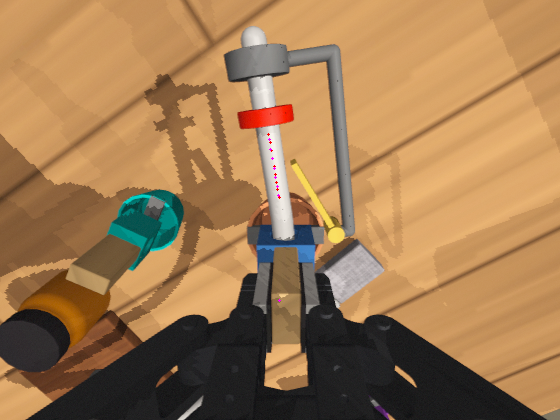

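The view shows the catch pivot at (336,233), its tip at (294,163) and the buffer at (266,116). The carrier is just before the end run and the model agrees.

Emit:
{"op": "jog_arm", "data": {"deltas": [{"dx": 4, "dy": -0.3, "dz": 0.1, "ax": 0, "ay": 0, "az": -1.9, "grip": 5}, {"dx": 4, "dy": -0.2, "dz": 0.1, "ax": 0, "ay": 0, "az": -1.6, "grip": 5}, {"dx": 4, "dy": -0.1, "dz": 0, "ax": 0, "ay": 0.1, "az": -1.6, "grip": 5}, {"dx": 4, "dy": 0, "dz": 0, "ax": 0, "ay": 0.1, "az": -1.4, "grip": 5}], "grip_force": 60}}

```text
time_s: 8.53
eef_pos: [0.5339, 0.0666, 0.1531]
tcp_rot: [0.216, 0.976, -0.006, 0.007]
wrist_force: [-0.1, -1.3, -2.7]
opening: 0.0107
```

```bash
python3 - <<'E'
import numpy as np
P=np.load('p.npy');P[3]-=.0025;np.save('p.npy',P)
E
python3 along.py 32 8 -0.4 0
```

```text
s 0.3164 past end -4.6 lat(mm,outer+) -0.69 h 27.28 head err -0.25 zax [ 0.012  -0.0143 -0.9998] tF [-0.4 -1.1  2.7] tM [ 0.15 -0.12  0.04] t 8.5333
{'dx': 3.9, 'dy': 0.1, 'dz': -0.9, 'az': -1.1}
{'dx': 4.0, 'dy': -0.0, 'dz': 0.0, 'az': -0.7}
{'dx': 4.0, 'dy': 0.0, 'dz': 0.0, 'az': -0.3}
{'dx': 4.0, 'dy': 0.0, 'dz': 0.0, 'az': -0.0}
{'dx': 4.0, 'dy': 0.0, 'dz': 0.0, 'az': 0.0}
{'dx': 4.0, 'dy': 0.0, 'dz': 0.0, 'az': 0.0}
{'dx': 4.0, 'dy': -0.0, 'dz': 0.0, 'az': -0.0}
{'dx': 4.0, 'dy': -0.0, 'dz': 0.0, 'az': 0.0}
level: ax -0.45 ay 0.97
```

Emit:
{"op": "jog_arm", "data": {"deltas": [{"dx": 4, "dy": -0.2, "dz": 0, "ax": -0.1, "ay": 0, "az": -1.1, "grip": 5}, {"dx": 4, "dy": 0, "dz": 0, "ax": -0.1, "ay": 0, "az": -0.7, "grip": 5}, {"dx": 4, "dy": 0, "dz": 0, "ax": 0, "ay": 0, "az": -0.3, "grip": 5}]}}

```text
time_s: 8.78
eef_pos: [0.5229, 0.0709, 0.1533]
tcp_rot: [0.197, 0.98, -0.005, 0.009]
wrist_force: [1.9, -3.5, -2.4]
opening: 0.0112
```

```bash
python3 along.py 32 8 -0.4 0
```

```text
s 0.3282 past end 7.2 lat(mm,outer+) -0.99 h 27.55 head err 0.14 zax [ 0.0159 -0.0124 -0.9998] tF [-3.1 -2.5  2.4] tM [ 0.46 -0.7   0.02] t 8.7833
{'dx': 4.0, 'dy': 0.6, 'dz': -0.6, 'az': 0.1}
{'dx': 4.0, 'dy': 0.0, 'dz': 0.0, 'az': 0.0}
{'dx': 4.0, 'dy': 0.0, 'dz': 0.0, 'az': -0.0}
{'dx': 4.0, 'dy': 0.0, 'dz': 0.0, 'az': 0.0}
{'dx': 4.0, 'dy': 0.0, 'dz': 0.0, 'az': 0.0}
{'dx': 4.0, 'dy': -0.0, 'dz': 0.0, 'az': -0.0}
{'dx': 4.0, 'dy': 0.0, 'dz': 0.0, 'az': 0.0}
{'dx': 4.0, 'dy': 0.0, 'dz': 0.0, 'az': 0.0}
level: ax -0.30 ay 1.12
```

The catch is now engaging, with about 4 N on the tool. I'll continue in small steps.

Emit:
{"op": "jog_arm", "data": {"deltas": [{"dx": 3, "dy": 0.2, "dz": 0, "ax": 0, "ay": 0, "az": 0.1, "grip": 5}, {"dx": 3, "dy": 0.1, "dz": 0, "ax": 0, "ay": 0, "az": 0, "grip": 5}, {"dx": 3, "dy": 0.1, "dz": 0, "ax": 0, "ay": 0, "az": 0, "grip": 5}]}}

```text
time_s: 9.03
eef_pos: [0.515, 0.0741, 0.1535]
tcp_rot: [0.198, 0.98, -0.005, 0.011]
wrist_force: [1.9, -3.9, -4.1]
opening: 0.011
```

```bash
python3 along.py 32 8 -0.4 0|sed -n '1,2p;$p'
```

```text
s 0.3369 past end 15.8 lat(mm,outer+) -1.11 h 27.92 head err -0.01 zax [ 0.0192 -0.0144 -0.9997] tF [-3.2 -2.8  4.2] tM [ 0.55 -0.79  0.02] t 9.0333
{'dx': 4.0, 'dy': 0.7, 'dz': -0.2, 'az': -0.0}
level: ax -0.34 ay 1.33
```

Emit:
{"op": "jog_arm", "data": {"deltas": [{"dx": 3, "dy": 0.2, "dz": 0.6, "ax": -0.1, "ay": 0.1, "az": 0, "grip": 5}, {"dx": 3, "dy": 0.1, "dz": 0.2, "ax": -0.1, "ay": 0.1, "az": 0, "grip": 5}, {"dx": 3, "dy": 0.1, "dz": 0.1, "ax": 0, "ay": 0.1, "az": 0, "grip": 5}]}}

```text
time_s: 9.28
eef_pos: [0.5058, 0.0782, 0.1524]
tcp_rot: [0.198, 0.98, -0.003, 0.008]
wrist_force: [1.0, -3.8, -2.3]
opening: 0.0111
```

```bash
python3 along.py 32 8 -0.4 0|sed -n '1,2p;$p'
```

```text
s 0.3469 past end 25.8 lat(mm,outer+) -0.97 h 26.91 head err -0.04 zax [ 0.0148 -0.0092 -0.9998] tF [-2.4 -3.1  2.4] tM [ 0.58 -0.44  0.03] t 9.2833
{'dx': 4.0, 'dy': 0.6, 'dz': -1.2, 'az': -0.0}
level: ax -0.15 ay 0.99
```

Emit:
{"op": "jog_arm", "data": {"deltas": [{"dx": 3, "dy": 0.1, "dz": 0, "ax": 0, "ay": 0, "az": 0, "grip": 5}, {"dx": 3, "dy": 0.1, "dz": 0, "ax": 0, "ay": 0.1, "az": 0, "grip": 5}, {"dx": 3, "dy": 0.1, "dz": 0, "ax": 0, "ay": 0, "az": 0, "grip": 5}]}}

```text
time_s: 9.53
eef_pos: [0.4962, 0.0824, 0.1522]
tcp_rot: [0.198, 0.98, -0.003, 0.006]
wrist_force: [1.6, -3.1, -2.1]
opening: 0.0112
```

```bash
python3 along.py 32 8 -0.4 0|sed -n '1,2p;$p'
```

```text
s 0.3574 past end 36.4 lat(mm,outer+) -0.76 h 26.79 head err -0.06 zax [ 0.0116 -0.0081 -0.9999] tF [-2.7 -2.2  2.1] tM [ 0.62 -0.33  0.06] t 9.5333
{'dx': 4.0, 'dy': 0.4, 'dz': -1.4, 'az': -0.1}
level: ax -0.17 ay 0.79
```

Emit:
{"op": "jog_arm", "data": {"deltas": [{"dx": 2, "dy": 0.1, "dz": 0, "ax": 0, "ay": 0, "az": 0, "grip": 5}, {"dx": 2, "dy": 0.1, "dz": 0, "ax": 0, "ay": 0, "az": 0, "grip": 5}, {"dx": 1, "dy": 0, "dz": 0, "ax": 0, "ay": 0, "az": 0, "grip": 5}]}}

```text
time_s: 9.78
eef_pos: [0.4909, 0.0848, 0.1522]
tcp_rot: [0.198, 0.98, -0.003, 0.007]
wrist_force: [2.2, -4.8, -1.7]
opening: 0.0113
```

```bash
python3 along.py 32 8 -0.4 0|sed -n '1,2p;$p'
```

```text
s 0.3631 past end 42.1 lat(mm,outer+) -0.58 h 26.92 head err -0.05 zax [ 0.012  -0.0086 -0.9999] tF [-3.9 -3.5  1.8] tM [ 0.64 -0.65  0.08] t 9.7833
{'dx': 4.0, 'dy': 0.2, 'dz': -1.2, 'az': -0.0}
level: ax -0.19 ay 0.82
```

Emit:
{"op": "jog_arm", "data": {"deltas": [{"dx": 2, "dy": 0, "dz": 0, "ax": 0, "ay": 0, "az": 0, "grip": 5}, {"dx": 1, "dy": 0, "dz": 0, "ax": 0, "ay": 0, "az": 0, "grip": 5}]}}

```text
time_s: 9.95
eef_pos: [0.4883, 0.0861, 0.1524]
tcp_rot: [0.198, 0.98, -0.003, 0.007]
wrist_force: [1.1, -2.5, -2.5]
opening: 0.0112
```

```bash
python3 along.py 32 8 -0.4 0|sed -n '1,2p;$p'
```

```text
s 0.366 past end 45.0 lat(mm,outer+) -0.43 h 27.09 head err -0.06 zax [ 0.0132 -0.0085 -0.9999] tF [-2.  -1.9  2.6] tM [ 0.21 -0.38  0.01] t 9.95
{'dx': 4.0, 'dy': 0.0, 'dz': -1.1, 'az': -0.1}
level: ax -0.16 ay 0.89
```

The side load has dropped, which suggests the catch has snapped. I'll push a little further, then look.

Emit:
{"op": "jog_arm", "data": {"deltas": [{"dx": 1.5, "dy": 0, "dz": 0, "ax": 0, "ay": 0, "az": 0, "grip": 5}, {"dx": 0.5, "dy": 0, "dz": 0, "ax": 0, "ay": 0, "az": 0, "grip": 5}]}}

```text
time_s: 10.12
eef_pos: [0.4863, 0.0874, 0.1523]
tcp_rot: [0.198, 0.98, -0.002, 0.007]
wrist_force: [0.3, -2.6, -2.8]
opening: 0.0113
```

```bash
python3 along.py 32 8 -0.4 0|sed -n '1p'; python3 - <<'E'
from h import *
a=snap('wrist','w7')['img'];b=snap('side','s7')['img']
a=cv2.resize(a[80:300,180:400],(400,400),interpolation=cv2.INTER_CUBIC);b=cv2.resize(b[230:350,230:350],(400,400),interpolation=cv2.INTER_CUBIC)
cv2.imwrite('pics/c7.png',np.hstack([a,b])[:,:,::-1])
E
```

```text
s 0.3684 past end 47.4 lat(mm,outer+) -0.02 h 27.07 head err -0.06 zax [ 0.0134 -0.0075 -0.9999] tF [-1.2 -2.3  2.8] tM [ 0.43 -0.5   0.01] t 10.1167
```

View pics/c7.png

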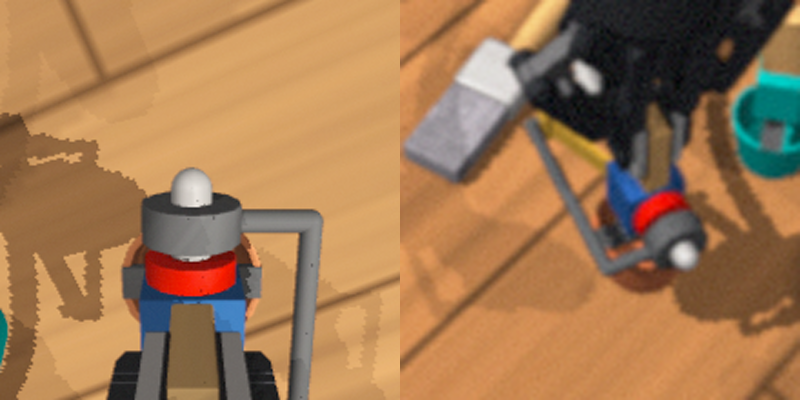

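The carrier presses on the buffer, and the leaf tip now lies behind the block at about (600,165) in the side crop. I'll ease back onto the catch and feel for it.

Emit:
{"op": "jog_arm", "data": {"deltas": [{"dx": -1.5, "dy": 0, "dz": 0, "ax": 0, "ay": 0, "az": 0, "grip": 5}, {"dx": -1, "dy": 0, "dz": 0, "ax": 0, "ay": 0, "az": 0, "grip": 5}, {"dx": -1, "dy": 0, "dz": 0, "ax": 0, "ay": 0, "az": 0, "grip": 5}]}}

```text
time_s: 10.47
eef_pos: [0.4889, 0.0864, 0.152]
tcp_rot: [0.198, 0.98, -0.002, 0.006]
wrist_force: [-0.4, -1.4, -3.0]
opening: 0.0106
```

```bash
python3 along.py 32 8 -0.4 0|sed -n '1p'
```

```text
s 0.3656 past end 44.6 lat(mm,outer+) 0.08 h 26.71 head err -0.05 zax [ 0.0106 -0.0065 -0.9999] tF [-0.1 -1.5  3.1] tM [ 0.27 -0.11  0.02] t 10.4667
```

Emit:
{"op": "jog_arm", "data": {"deltas": [{"dx": -1, "dy": -0.2, "dz": 0, "ax": 0, "ay": 0, "az": 0, "grip": 5}, {"dx": -1, "dy": 0, "dz": 0, "ax": 0, "ay": 0, "az": 0, "grip": 5}]}}

```text
time_s: 10.63
eef_pos: [0.4901, 0.0858, 0.1517]
tcp_rot: [0.198, 0.98, -0.002, 0.005]
wrist_force: [-4.0, 1.0, -1.4]
opening: 0.0108
```

Emit:
{"op": "jog_arm", "data": {"deltas": [{"dx": -1, "dy": 0, "dz": 0, "ax": 0, "ay": 0, "az": 0, "grip": 5}, {"dx": -1, "dy": 0, "dz": 0, "ax": 0, "ay": 0, "az": 0, "grip": 5}]}}

```text
time_s: 10.8
eef_pos: [0.4904, 0.0857, 0.1511]
tcp_rot: [0.198, 0.98, -0.001, 0.002]
wrist_force: [-5.1, 0.9, -1.6]
opening: 0.011
```

```bash
python3 along.py 32 8 -0.4 0|sed -n '1p'
```

```text
s 0.364 past end 43.0 lat(mm,outer+) -0.01 h 25.79 head err -0.03 zax [ 0.0034 -0.0037 -1.    ] tF [ 5.  -1.1  1.6] tM [ 0.14  0.83 -0.  ] t 10.8
```

The catch holds it at 43.0 mm against about 5 N of pull, so it is latched. I'll relax the pull, open and lift off.

Emit:
{"op": "jog_arm", "data": {"deltas": [{"dx": 0.6, "dy": 0, "dz": 0, "ax": 0, "ay": 0, "az": 0, "grip": 5}, {"dx": 0, "dy": 0, "dz": 0, "ax": 0, "ay": 0, "az": 0, "grip": 14}, {"dx": 0, "dy": 0, "dz": 0, "ax": 0, "ay": 0, "az": 0, "grip": 25}, {"dx": 0, "dy": 0, "dz": 0, "ax": 0, "ay": 0, "az": 0, "grip": 40}, {"dx": 0, "dy": 0, "dz": 0, "ax": 0, "ay": 0, "az": 0, "grip": 40}]}}

```text
time_s: 11.22
eef_pos: [0.4922, 0.0858, 0.1525]
tcp_rot: [0.198, 0.98, -0.001, 0.005]
wrist_force: [-0.3, 0.2, 0.7]
opening: 0.0399
```

Emit:
{"op": "jog_arm", "data": {"deltas": [{"dx": 0, "dy": 0, "dz": -10, "ax": 0, "ay": 0, "az": 0, "grip": 45}, {"dx": 0, "dy": 0, "dz": -20, "ax": 0, "ay": 0, "az": 0, "grip": 45}, {"dx": 0, "dy": 0, "dz": -30, "ax": 0, "ay": 0, "az": 0, "grip": 45}, {"dx": 0, "dy": 0, "dz": -30, "ax": 0, "ay": 0, "az": 0, "grip": 45}, {"dx": -25, "dy": 0, "dz": -20, "ax": 0, "ay": 0, "az": 0, "grip": 45}, {"dx": -25, "dy": 0, "dz": 0, "ax": 0, "ay": 0, "az": 0, "grip": 45}, {"dx": -25, "dy": 0, "dz": 0, "ax": 0, "ay": 0, "az": 0, "grip": 45}, {"dx": 0, "dy": 0, "dz": 0, "ax": 0, "ay": 0, "az": 0, "grip": 45}]}}

```text
time_s: 11.88
eef_pos: [0.5627, 0.0564, 0.2713]
tcp_rot: [0.197, 0.98, -0.001, 0.009]
wrist_force: [-0.6, 0.2, -1.4]
opening: 0.045
```

```bash
python3 s.py; python3 - <<'E'
from h import *
a=snap('wrist','w8')['img'];b=snap('side','s8')['img']
a=cv2.resize(a,None,fx=.72,fy=.72,interpolation=cv2.INTER_AREA);b=cv2.resize(b[200:350,220:370],(395,395),interpolation=cv2.INTER_CUBIC)
b=cv2.copyMakeBorder(b,0,max(0,a.shape[0]-395),0,0,0);a=cv2.copyMakeBorder(a,0,max(0,b.shape[0]-a.shape[0]),0,0,0)
cv2.imwrite('pics/c8.png',np.hstack([a,b])[:,:,::-1])
E
```

```text
[0.5627 0.0564 0.2713] 157.22 zax [ 0.017  -0.0047 -0.9998] 11.8833 F [-0.55  0.19 -1.36] M [-0.036  0.053  0.007] tool F [ 0.6 -0.   1.4] 0.04499651309612916
```

View pics/c8.png

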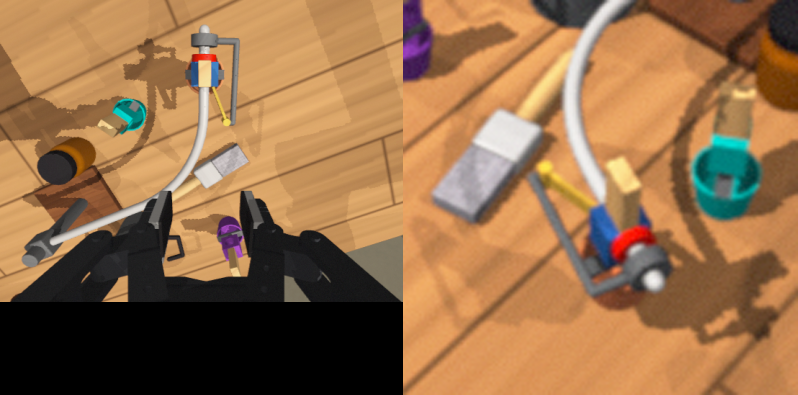

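The carrier sits upright against the buffer at (205,75) in the wrist view. The leaf runs from (227,122) to its tip behind the block at about (214,88), and the gripper is clear. I'll hand in the job.

```bash
python3 -c "
from plant import bot
print(bot.sign_off())"
```

```text
the job is handed in; nothing more can be done
None
```

The blue carrier is home against the red buffer with the brass catch shut behind it, and I have let go and handed the job in, at about 12 s of the 61 s allowed.

- **Slide:** I gripped the carrier by its fin and followed the rod round the bend with small corrections from the force readings. The wrist force I read between moves stayed below about 6 N, including the carrier's own weight. It was only read at the end of each short move, so brief peaks in between would not have been seen.
- **Catch:** I pushed to about 47 mm past the end of the arc, roughly 0.009 m of buffer travel. The catch's side load dropped as it snapped. Pulling back gently, the carrier stopped at 43.0 mm against about 5 N.
- **After release:** The last pictures show the carrier upright at the buffer, the leaf tip just behind the block and the gripper clear. The jar and brush look undisturbed. The pot is only partly in view, but the arm did not go near it.
- **Disagreements:**
  - The cameras put the rod's downward tilt at about 0.02 rad, while the contact forces suggested about 0.03, so I went by the forces.
  - The wrist camera placed the rod 2–3 mm to one side of the other two cameras, and I corrected for that before sliding.
  - The buffer pushed back less than expected, with only about 1–2 N along the rod at full push.

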